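Stack a catering order on the carry tray

ROBOT

A 6-joint arm with a two-finger parallel gripper is mounted at the origin on a cart in front of the work surface, level with it; the furniture and walls round the work are solid. World frame = base frame: x ahead of the robot, y to its left, z up, the work surface at z = 0. Lengths are in m, angles in rad, forces in N, time in s.
With the tool pointing down it reaches from about 0.35 to 0.975 m from the base axis. Payload 17.4 kg.
Tool frame: the origin (TCP) lies at the very end of the fingers, on their centre line; the grasp point (between the pads) lies env.tcp_to_grasp behind it (env.tcp_to_grasp is the distance from the TCP to the grasp point, in m); z points along the fingers, y is the line along which they close (so a half turn about z gives the same grasp; the last joint's range is limited). The gripper opens to 85 mm and grips with 20 to 120 N. Pads are 22 mm wide; open, the fingers measure 114 mm over their backs; the gripper's body (76 mm by 85 mm) begins 54 mm behind the grasp point. The pads swing forward as they close: fully open they stand 13 mm farther back than shut.
Start: joints at [-1.172, 0.116, 1.442, -0, 1.584, -0.038], TCP at [0.286, -0.612, 0.231] pointing down, gripper open.
Joint ranges: [-2.83, 2.83], [-0.83, 2.19], [0.07, 2.5], [-1.14, 4.28], [0.01, 3], [-2.97, 2.97]. Speed limits (rad/s): [1.89, 1.89, 2.22, 3.14, 3.14, 3.14].

INTERFACE

Orientations are given as a unit quaternion [w, x, y, z].
In Python, from cell import env gives the robot as it stands.
- The arm moves only by the shell command python3 -m handwheel 'ROWS' [OPENING] [FORCE]. ROWS is JSON, a list that holds one entry, the list of rows, each a list of 6 numbers: the shift along the tool's x, y, z in cm, then the turn, a rotation vector about the tool's x, y, z in units of 5 degrees (1.0 is 5 degrees). In form: [[[x, y, z, rx, ry, rz], ...]]. A call has 1 to 20 rows; each row shifts and turns the commanded pose from where the row before left it, along the tool's axes as they then stand; what a row does not reach is not made up. A row lasts 1/10 s, in which the tool goes at most 50 mm and 8.59 degrees, less where a joint would pass 70% of its speed; a pose out of reach is approached as far as the arm can. A call with a gripper value outside its range is refused whole. OPENING is the opening, from 0 (shut) to 1 (fully open), set as the call begins (- or left out, the last holds). The fingers move at their own pace and stop on an object; FORCE is the grip in N (left out, the last holds). Time passes only in rows, so rows that do not move let the fingers close. It gives the time, the measured TCP pose, the force, the opening and the grip force at its end, in the units of the state.
- env.get_state(): the state, without advancing time (a new reading comes with each control period).
- env.camera(name): name is "side" or "top" or "wrist"; returns a dict with "image" (480x640x3 uint8, red, green, blue), "range_z" (480x640 float32, m along the optical axis (not along the pixel's ray), 0 where there is no reading), "fx", "fy", "cx", "cy" (pixels), "extrinsics" (4x4, takes a point from world to camera coordinates); the wrist camera has in their place "T_tool_cam" (4x4, takes a point from camera to tool coordinates, whose origin is the TCP and whose axes are the flange's). Camera axes: x right, y down, z forward; pixel columns grow to the right and rows downward; lengths in m; the calibration is good to about 2 mm. A picture is of the moment at which its call begins: read the wrist's pose just before it.
- env.job_done(): hands the job in; it is judged then, once.
The state is a dict: "t": time; "joint_positions": joint angles; "qvel": joint speeds; "joint_efforts": joint torques, N m; "ee_pos": TCP position; "orientation": TCP orientation; "wrist_force": force on the tool from outside, world axes, zero at the start; "ft_torque": the same for the moment, N m; "width": finger opening in m; "gripper_force": force on a finger pad.
Only numpy, scipy, OpenCV 4.12 (cv2) and the standard library are available. Lean on these libraries where they do the work, as an engineer would, in place of code of your own. Each camera call takes 0.05 s, during which the arm holds its last target. There are 200 camera calls.

TASK

Make up the order on the black carry tray: lay the two heavy brown kraft boxes lengthwise, from grip end to grip end, one on each side of the round grey seat, and stand the red-lidded mustard pot upright in the seat between them. Tie the stack with the two light white boxes on top, laid crosswise from one brown box over to the other, one near each grip end, so that the four boxes make a square block, flush outside and with an open middle above the pot. Leave the black-lidded pot where it stands.

Things in the scene. Friction and masses are not known exactly. Their poses are not given: they have to be found in the camera images.
- carry_tray: black tray, fixed, place and turn vary. Origin: centre of its underside, on the worktop, z up; x axis runs from grip end to grip end (open loops reaching 27 mm past the rim at +x and -x). Inside 188 x 188 mm, floor 4 mm above the worktop; rim 4 mm thick, its top and the grips' 12 mm above the worktop. Seat: a grey ring round the origin, inner diameter 56, outer 62, top 10 mm above the worktop.
- kraft_box_1: brown kraft closed carton, stiff, 172 mm long (its x axis), 48 mm wide (y), 52 mm high; origin at the centre of its underside, z up. White round seal on the lid. About 200 g. Lies 62 mm (centre) to one side of the tray's x axis, where it has some 7 mm of play between seat and rim.
- kraft_box_2: the other brown kraft box, the same in all; which one lies on which side is free.
- white_box_1: white closed carton, stiff, 172 mm long (its x axis), 48 mm wide (y), 52 mm high; origin at the centre of its underside, z up. Blue paper band round its middle. About 90 g. In the finished block its centre is 62 mm from the tray's y axis, its underside 56 mm above the worktop.
- white_box_2: the other white box, the same in all; which one lies at which end is free.
- mustard_pot: white pot with a red lid, round, 48 mm high, 61 mm across the lid, tapering to a foot of 44 mm that enters the seat ring; origin at the centre of its underside, z up. About 90 g.
- pepper_pot: white pot with a black lid, round, 62 mm high, 55 mm across; origin at the centre of its underside. Not part of the order; stays where it is. To the right of these pots and boxes, from y = -0.46 m on, stands the counter's fixed glass screen, its pane 290 mm above the worktop: keep hand and arm above or left of it.
There are look-alikes about, which are no part of the job. There is more than one size of the mustard_pot; the one meant has the size given above.

How it is judged:
By the outcome, as a careful person would: the job done as asked, in the order asked, and still so for the second after the job is handed in, with the robot touching nothing.
It also fails if it takes over 122 s, if anything falls off the work surface, if the arm or the gripper's body presses on something with over 40 N, if the wrist force passes 120 N, or if a joint passes its speed limit or range.

## Working session

There is one attempt and no reset: what is moved stays moved. The work goes in short steps, Python scripts to look and compute and a shell command to move; the robot and the scene stay as the last step left them, time stands still between calls to the robot, and variables do not carry over. Pictures are saved under pics/ and viewed, at most 14 in all, crops included, and the job is handed in when it is done.

```bash
ls; mkdir -p pics
cat > h.py <<'E'
import numpy as np, cv2
from cell import env
from scipy.spatial.transform import Rotation as R
def tool():
    s=env.get_state(); q=s["orientation"]; T=np.eye(4)
    T[:3,:3]=R.from_quat([q[1],q[2],q[3],q[0]]).as_matrix(); T[:3,3]=s["ee_pos"]; return T
def cam(n):
    T=tool(); c=env.camera(n)
    c["W"]=T@np.array(c["T_tool_cam"]) if n=="wrist" else np.linalg.inv(np.array(c["extrinsics"]))
    return c
def pts(c):
    z=c["range_z"]; v,u=np.mgrid[0:480,0:640]
    P=np.stack([(u-c["cx"])/c["fx"]*z,(v-c["cy"])/c["fy"]*z,z],-1)
    return P@c["W"][:3,:3].T+c["W"][:3,3]
def ray(c,u,v,h):
    d=c["W"][:3,:3]@np.array([(u-c["cx"])/c["fx"],(v-c["cy"])/c["fy"],1]); o=c["W"][:3,3]
    return o+d*(h-o[2])/d[2]
def save(c,n): cv2.imwrite("pics/"+n,c["image"][:,:,::-1])
E
python3 - <<'E'
from h import *
for n in("top","side"):
    c=cam(n); save(c,n+"0.png"); print(n,c["W"].round(3).tolist(),c["fx"])
    np.savez(n+"0.npz",**{k:np.array(v) for k,v in c.items()})
s=env.get_state();print(s,env.tcp_to_grasp)
E
```

```text
pics
top [[0.003, -0.995, 0.099, 0.492], [-1.0, -0.002, 0.015, 0.007], [-0.014, -0.099, -0.995, 1.24], [0.0, 0.0, 0.0, 1.0]] 495.1452856759946
side [[-0.923, -0.245, 0.295, 0.227], [-0.384, 0.557, -0.737, 0.962], [0.016, -0.793, -0.608, 0.824], [0.0, 0.0, 0.0, 1.0]] 547.7246339735711
{'t': 0.1, 'joint_positions': array([-1.17182162e+00,  1.16458868e-01,  1.44222580e+00, -8.84695372e-05,
        1.58401081e+00, -3.77963297e-02]), 'qvel': array([-0.00069899, -0.00327467, -0.00129894,  0.00161535,  0.00106467,
       -0.00037323]), 'joint_efforts': array([ 2.80092191e-01, -7.33539748e+01, -6.34444571e+01,  8.56580283e-02,
       -3.50264157e-02, -2.31650274e-02]), 'ee_pos': array([ 0.2854355 , -0.61147746,  0.23060497]), 'orientation': array([-5.34497297e-04,  9.76248477e-01,  2.16653193e-01, -1.42550004e-04]), 'wrist_force': array([-0.87378101, -0.10340962, -0.32549912]), 'ft_torque': array([ 0.02274184, -0.01435858, -0.03317197]), 'gripper_force': 0.0, 'width': 0.08519980341900432} 0.0187
```

View pics/top0.png

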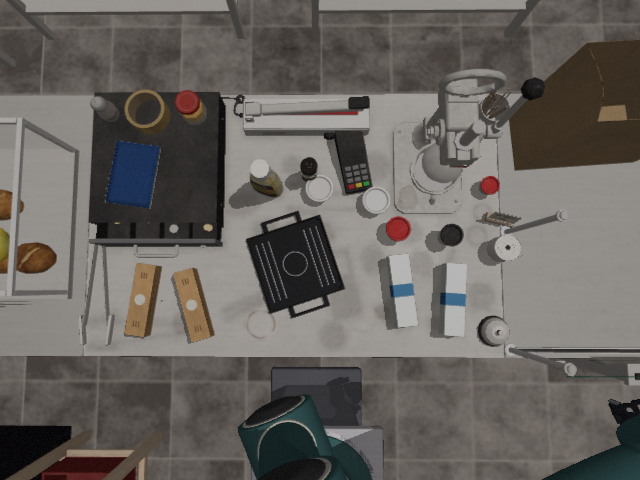

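View pics/side0.png

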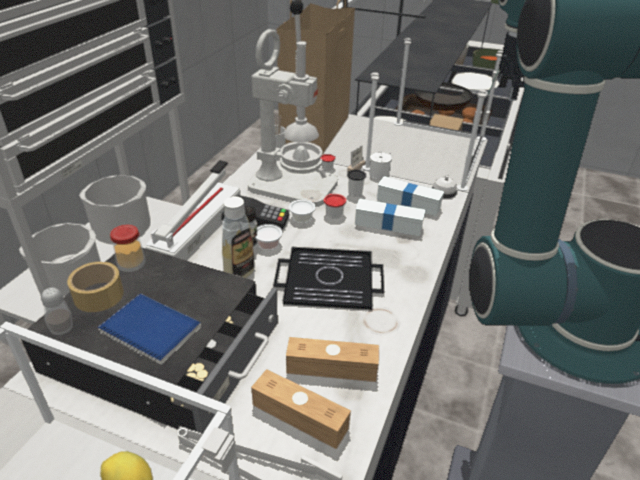

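The top view shows the tray at (295,263), brown boxes at (142,300) and (193,305), and white boxes at (402,291) and (454,300). Red-lid candidates are (398,229), about 25 px across, the smaller (489,185), and a sauce jar at (189,103) on the grill. The black-lidded pot is at (451,235). The side view agrees, and the screen posts stand to the right of the white boxes.

Run:
```python
from h import *
d=np.load("top0.npz"); c={k:d[k] for k in d}; P=pts(c); hsv=cv2.cvtColor(c["image"],cv2.COLOR_RGB2HSV)
def rect(n,box,zlo,zhi):
    u0,v0,u1,v1=box; m=np.zeros((480,640),bool); m[v0:v1,u0:u1]=1
    m&=(P[...,2]>zlo)&(P[...,2]<zhi)
    k,l,st,_=cv2.connectedComponentsWithStats(m.astype(np.uint8)); i=1+np.argmax(st[1:,4]); m=l==i
    q=P[m]; h=np.median(q[:,2])
    r=cv2.minAreaRect((q[:,:2]*1000).astype(np.float32)); print(n,len(q),"z",h.round(4),"c",np.round(r[0],1),"size",np.round(r[1],1),"ang",round(r[2],2),"mean",q[:,:2].mean(0).round(4))
rect("k1",(118,255,165,345),.04,.065)
rect("k2",(168,260,220,350),.04,.065)
rect("w1",(380,245,425,335),.04,.065)
rect("w2",(432,255,475,345),.04,.065)
rect("red",(380,212,416,248),.035,.07)
rect("redsmall",(475,172,503,200),.015,.09)
rect("pepper",(436,220,468,250),.05,.07)
rect("tray",(235,200,355,325),.008,.03)
for n,(u,v) in dict(trayc=(295,263)).items(): print(n,P[v,u],ray(c,u,v,.01))
# pane/structures
print("posts", P[245,505],P[215,562],P[352,510],P[330,493],P[325,260])
cv2.imwrite("pics/c1.png",cv2.resize(c["image"][160:350,240:520,::-1],None,fx=2.8,fy=2.8,interpolation=cv2.INTER_CUBIC))
```

```text
k1 1535 z 0.0512 c [461.2 424.9] size [ 50.1 171.6] ang 82.04 mean [0.4604 0.4239]
k2 1512 z 0.0512 c [448.9 300.8] size [171.8  49.9] ang 16.77 mean [0.4486 0.2998]
w1 1506 z 0.0512 c [ 485.1 -203.5] size [171.9  49.6] ang 6.21 mean [ 0.4847 -0.2029]
w2 1550 z 0.051 c [ 463.9 -326.6] size [ 49.9 171.7] ang 86.35 mean [ 0.4635 -0.3257]
red 488 z 0.0432 c [ 633.4 -195.1] size [56.7 59.5] ang 0.55 mean [ 0.6338 -0.1954]
redsmall 293 z 0.0331 c [ 742.6 -424.4] size [45.3 44.8] ang 4.19 mean [ 0.7431 -0.4245]
pepper 417 z 0.0588 c [ 616.6 -320.6] size [52.8 52.5] ang 89.43 mean [ 0.6172 -0.3206]
tray 339 z 0.0112 c [642.7  91.7] size [ 61.1 197.8] ang 27.72 mean [0.6464 0.0943]
trayc [0.55116272 0.05595237 0.00357507] [0.55085594 0.05569901 0.01      ]
posts [ 0.59281249 -0.4472068   0.05637122] [ 0.63063212 -0.46720906  0.29296476] [ 0.33544125 -0.46978927  0.00433377] [ 0.39126024 -0.41742722  0.04084305] [0.39810717 0.14117629 0.00748596]
```

View pics/c1.png

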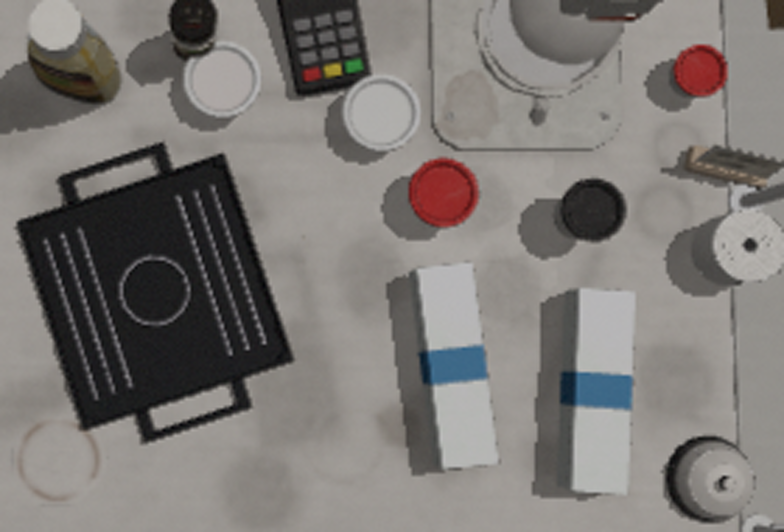

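Mustard candidates: (398,229), lid about 60 mm; (489,185), 45 mm; and the jar on the grill at (189,103). The crop confirms the one at crop (444,192), which is (398,229) in the top view, because it alone fits the 61 mm lid. The tray grips at crop (115,172) and (195,410) put its x axis near 19°.

```bash
cat >> h.py <<'E'
def go(x,y,z,yaw):
    "prints shift in tool axes (cm, before turning), turn about tool z (units of 5 deg)"
    T=tool(); d=T[:3,:3].T@(np.array([x,y,z])-T[:3,3])*100
    a=np.degrees(np.arctan2(T[1,0],T[0,0])); t=-((yaw-a+180)%360-180)/5
    print("yaw",a.round(2),"shift",d.round(2),"turn",t.round(2),"t",round(env.get_state()["t"],1))
E
cat > plan.py <<'E'
import sys; from h import *
go(*map(float,sys.argv[1:5]))
E
python3 - <<'E'
from h import *
d=np.load("top0.npz"); c={k:d[k] for k in d}; P=pts(c); g=cv2.cvtColor(c["image"],cv2.COLOR_RGB2GRAY)
m=np.zeros((480,640),np.uint8); m[200:330,235:355]=g[200:330,235:355]<70
m=cv2.morphologyEx(m,cv2.MORPH_CLOSE,np.ones((5,5))) ; m=cv2.morphologyEx(m,cv2.MORPH_OPEN,cv2.getStructuringElement(2,(41,41)))
ct=max(cv2.findContours(m,0,1)[0],key=cv2.contourArea)[:,0]
w=np.array([ray(c,u,v,.012)[:2]*1000 for u,v in ct],np.float32); print("tray",cv2.minAreaRect(w))
Q=P[(P[...,2]>.06)&(P[...,0]<.6)&(P[...,0]>.3)&(P[...,1]>.35)&(P[...,1]<.62)]
print(len(Q),Q[:,1].min() if len(Q) else 0,[Q[Q[:,0]<.5].min(0),Q.max(0)])
Q=P[(abs(P[...,0]-.66)<.04)&(abs(P[...,1]+.2)<.1)&(P[...,2]>.008)&(P[...,0]>.665)]; print("press",np.percentile(Q[:,2],[10,50,90]),Q[:,0].min())
E
python3 plan.py .449 .301 .45 16.8
```

```text
tray ((550.7860107421875, 57.927467346191406), (196.8911895751953, 195.3702850341797), 17.80266571044922)
1254 0.35002520676673016 [array([0.45697301, 0.6094164 , 0.06069543]), array([0.59943129, 0.61999044, 0.25997256])]
press [0.02128239 0.02641787 0.03597761] 0.6724563851792229
yaw 25.03 shift [ 53.42 -75.79 -21.86] turn 1.65 t 0.1
```

```bash
python3 -m handwheel '[[[0,0,-4,0,0,0],[0,0,-4,0,0,0],[0,0,-4,0,0,0],[0,0,-4,0,0,0],[0,0,-4,0,0,0],[0,0,0,0,0,0]]]' 1; python3 plan.py .449 .301 .3 16.8
```

```text
t: 0.7
ee_pos: [0.2856, -0.6117, 0.4374]
orientation: [0.004, 0.976, 0.217, 0.001]
wrist_force: [0.8, -0.7, 0.9]
width: 0.0853
gripper_force: 0.0
yaw 25.03 shift [ 53.42 -75.88  13.18] turn 1.65 t 0.7
```

```bash
python3 -m handwheel '[[[2.9,-2.95,0,0,0,0],[2.9,-2.95,0,0,0,0],[2.9,-2.95,0,0,0,0],[2.9,-2.95,0,0,0,0],[2.9,-2.95,0,0,0,0],[2.9,-2.95,0,0,0,0],[2.9,-2.95,0,0,0,0],[2.9,-2.95,0,0,0,0],[2.9,-2.95,0,0,0,0],[2.9,-2.95,0,0,0,0],[2.9,-2.95,0,0,0,0],[2.9,-2.95,0,0,0,0],[2.9,-2.95,0,0,0,0],[2.9,-2.95,0,0,0,0],[2.9,-2.95,0,0,0,0],[2.9,-2.95,0,0,0,0],[2.9,-2.95,0,0,0,0],[0,0,0,0,0,0],[0,0,0,0,0,0]]]'
python3 - <<'E'
from h import *
c=cam("wrist"); save(c,"w1.png"); np.savez("w1.npz",**{k:np.array(v) for k,v in c.items()}); print(c["T_tool_cam"],c["fx"])
E
python3 plan.py .449 .301 .2 16.8
```

```text
t: 2.6
ee_pos: [0.5202, 0.052, 0.4306]
orientation: [-0.0, 0.976, 0.218, -0.001]
wrist_force: [0.8, -1.0, -0.7]
width: 0.0852
gripper_force: 0.0
[[ 4.44487011e-04 -9.50652248e-01 -3.10258127e-01  8.08420706e-02]
 [ 9.99998866e-01 -2.39517054e-05  1.50602421e-03  6.05161651e-04]
 [-1.43913651e-03 -3.10258444e-01  9.50651159e-01 -1.43307904e-01]
 [ 0.00000000e+00  0.00000000e+00  0.00000000e+00  1.00000000e+00]] 407.60065090195144
yaw 25.06 shift [  4.16 -25.64  23.09] turn 1.65 t 2.6
```

View pics/w1.png

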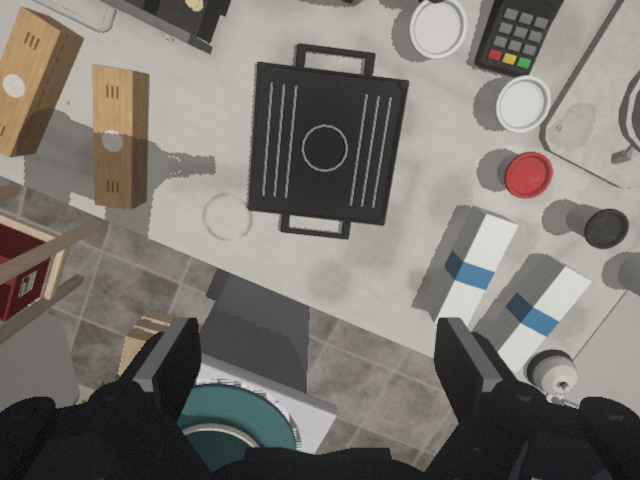

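The wrist view shows the tray with its ring at (325,148), the grips top and bottom, and the red pot at (528,175). I'll measure the tray here and move on to kraft box 2.

```bash
python3 - <<'E'
from h import *
d=np.load("w1.npz"); c={k:d[k] for k in d}; g=cv2.cvtColor(c["image"],cv2.COLOR_RGB2GRAY)
m=np.zeros((480,640),np.uint8); m[40:245,235:420]=g[40:245,235:420]<75
m=cv2.morphologyEx(m,cv2.MORPH_CLOSE,np.ones((7,7))); m=cv2.morphologyEx(m,cv2.MORPH_OPEN,np.ones((61,61)))
ct=max(cv2.findContours(m,0,1)[0],key=cv2.contourArea)[:,0]
w=np.array([ray(c,u,v,.012)[:2]*1000 for u,v in ct],np.float32); print("tray",cv2.minAreaRect(w))
sub=(g[115:182,296:355]>85).astype(np.uint8); ys,xs=np.nonzero(sub)
q=np.array([ray(c,x+296,y+115,.010)[:2]*1000 for x,y in zip(xs,ys)])
(A,res,_,_)=np.linalg.lstsq(np.c_[2*q,np.ones(len(q))],(q**2).sum(1),rcond=None); print("ring",A[:2],np.sqrt(A[2]+A[:2]@A[:2]),len(q))
hs=cv2.cvtColor(c["image"],cv2.COLOR_RGB2HSV)
r=(((hs[...,0]<8)|(hs[...,0]>172))&(hs[...,1]>130)).astype(np.uint8); r[:, :490]=0; r[:145]=0; r[205:]=0
P=np.argwhere(r)[:,::-1]; w=np.array([ray(c,u,v,.046)[:2]*1000 for u,v in P],np.float32); print("pot",cv2.minEnclosingCircle(w))
E
python3 -m handwheel '[[[0.59,-3.66,3.3,0,0,0],[0.59,-3.66,3.3,0,0,0],[0.59,-3.66,3.3,0,0,0],[0.59,-3.66,3.3,0,0,0],[0.59,-3.66,3.3,0,0,0],[0.59,-3.66,3.3,0,0,0],[0.59,-3.66,3.3,0,0,0],[0,0,0,0,0,1.65],[0,0,0,0,0,0]]]' 0.85
python3 plan.py .449 .301 .016 16.8
```

```text
tray ((551.1749267578125, 54.53007507324219), (194.82855224609375, 194.82066345214844), 20.268993377685547)
ring [549.44391107  49.14392633] 31.50125706900512 370
pot ((634.9674682617188, -197.3417205810547), 30.074308395385742)
t: 3.55
ee_pos: [0.4489, 0.3004, 0.1995]
orientation: [0.0, 0.99, 0.144, -0.001]
wrist_force: [0.6, -0.4, 0.7]
width: 0.0723
gripper_force: 0.0
yaw 16.61 shift [ 0.05 -0.07 18.35] turn -0.04 t 3.5
```

```bash
python3 -m handwheel '[[[0,0,4,0,0,0],[0,0,4,0,0,0],[0,0,4,0,0,0],[0,0,3.4,0,0,0],[0,0,2,0,0,0],[0,0,1,0,0,0],[0,0,0,0,0,0]]]'
python3 -m handwheel '[[[0,0,0,0,0,0],[0,0,0,0,0,0],[0,0,0,0,0,0],[0,0,0,0,0,0],[0,0,0,0,0,0],[0,0,0,0,0,0]]]' 0.4 50
python3 - <<'E'
from h import *
for f,roi,z in(("w1",(262,75,400,205),0),("top0",(252,215,342,312),0)):
    d=np.load(f+".npz"); c={k:d[k] for k in d}; g=cv2.cvtColor(c["image"],cv2.COLOR_RGB2GRAY)
    u0,v0,u1,v1=roi; s=g[v0:v1,u0:u1]; hp=s.astype(int)-cv2.medianBlur(s,11); m=(hp>25).astype(np.uint8)
    dark=cv2.erode(cv2.morphologyEx((s<75).astype(np.uint8),cv2.MORPH_CLOSE,np.ones((7,7))),np.ones((5,5)))
    m&=dark
    k,l,st,ce=cv2.connectedComponentsWithStats(m,connectivity=8)
    for i in range(1,k):
        if st[i,4]<25: continue
        ys,xs=np.nonzero(l==i); h=.010 if max(st[i,2],st[i,3])<55 and min(st[i,2],st[i,3])>20 and abs(st[i,2]-st[i,3])<10 else .004
        q=np.array([ray(c,x+u0,y+v0,h)[:2]*1000 for x,y in zip(xs,ys)],np.float32)
        vx,vy,_,_=cv2.fitLine(q,2,0,.01,.01).ravel(); a=np.degrees(np.arctan2(vy,vx)); r=cv2.minAreaRect(q)
        e=cv2.minEnclosingCircle(q)
        print(f,st[i].tolist(),"h",h,"rect",np.round(r[0],1),np.round(r[1],1),"ang",a.round(2) if a<90 else a-180,"circ",np.round(e[0],1),round(e[1],1))
E
```

```text
t: 4.25
ee_pos: [0.4495, 0.3, 0.0162]
orientation: [0.0, 0.989, 0.146, -0.0]
wrist_force: [1.1, -0.3, 0.8]
width: 0.0732
gripper_force: 0.0
t: 4.85
ee_pos: [0.4502, 0.3012, 0.0182]
orientation: [-0.0, 0.989, 0.146, 0.001]
wrist_force: [1.6, -2.5, 6.9]
width: 0.0476
gripper_force: 52.7
w1 [0, 7, 11, 114, 325] h 0.004 rect [525.8 128.9] [150.8   4.1] ang 18.64 circ [525.8 129. ] 75.4
w1 [11, 9, 12, 113, 329] h 0.004 rect [530.9 113.7] [149.6   4.1] ang 18.54 circ [531.  113.4] 74.8
w1 [22, 10, 14, 113, 338] h 0.004 rect [536.4  98.7] [149.9   4.2] ang 18.56 circ [536.4  98.7] 74.9
w1 [87, 19, 19, 111, 329] h 0.004 rect [566.1  10.4] [149.2   4.1] ang 18.51 circ [566.   10.8] 74.6
w1 [99, 21, 19, 109, 324] h 0.004 rect [571.8  -4.6] [146.6   4.2] ang 18.53 circ [571.9  -4.7] 73.3
w1 [110, 22, 20, 108, 317] h 0.004 rect [578.1 -19.5] [145.4   4. ] ang 18.49 circ [578.1 -19.3] 72.7
w1 [39, 49, 47, 48, 403] h 0.01 rect [550.9  54.8] [62.3 62.5] ang 27.1 circ [550.8  54.3] 31.8
top0 [36, 1, 9, 8, 45] h 0.004 rect [661.   63.5] [18.4 17.3] ang 18.71 circ [660.7  64.1] 10.8
top0 [15, 9, 6, 8,
[... 184 characters left out ...]
[57, 13, 20, 57, 98] h 0.004 rect [569.2  -2.6] [147.9   3.9] ang 18.33 circ [569.2  -2.6] 74.0
top0 [50, 15, 21, 57, 106] h 0.004 rect [564.4  12.9] [148.7   4.8] ang 18.68 circ [564.2  13.6] 74.4
top0 [15, 26, 21, 58, 116] h 0.004 rect [535.2 100.9] [149.3   5.1] ang 18.55 circ [535.2 100.9] 74.6
top0 [9, 28, 20, 58, 113] h 0.004 rect [530.1 116.1] [149.3   5. ] ang 18.63 circ [530.2 115.9] 74.6
top0 [3, 30, 20, 58, 117] h 0.004 rect [525.  131.2] [149.2   5. ] ang 18.57 circ [525.2 130.8] 74.6
top0 [30, 36, 26, 25, 123] h 0.01 rect [550.9  57. ] [59.7 62.2] ang -72.17 circ [549.9  56.7] 32.0
top0 [24, 93, 13, 4, 27] h 0.004 rect [436.   87.5] [ 7.4 29.7] ang -80.25 circ [435.9  87.5] 15.3
```

```bash
python3 -m handwheel '[[[0,0,-1,0,0,0],[0,0,-3,0,0,0],[0,0,-4,0,0,0],[0,0,-2,0,0,0],[0,0,0,0,0,0],[0,0,0,0,0,0]]]'; python3 plan.py .5715 -.003 .12 18.55
```

```text
t: 5.45
ee_pos: [0.4491, 0.301, 0.1167]
orientation: [-0.0, 0.989, 0.146, 0.0]
wrist_force: [1.0, 0.3, -2.8]
width: 0.0474
gripper_force: 52.1
yaw 16.79 shift [ 2.94 32.64 -0.33] turn -0.35 t 5.5
```

```bash
python3 -m handwheel '[[[0.35,3,0,0,0,0],[0.35,4.2,0,0,0,0],[0.35,4.2,0,0,0,0],[0.35,4.2,0,0,0,0],[0.35,4.2,0,0,0,0],[0.35,4.2,0,0,0,0],[0.35,4.2,0,0,0,0],[0.35,3,0,0,0,0],[0.14,1.44,0,0,0,0],[0,0,0,0,0,-0.35],[0,0,2,0,0,0],[0,0,2,0,0,0],[0,0,0,0,0,0],[0,0,0,0,0,0]]]'; python3 plan.py .5715 -.003 .023 18.55
```

```text
t: 6.85
ee_pos: [0.5711, -0.0027, 0.076]
orientation: [-0.0, 0.987, 0.161, -0.001]
wrist_force: [0.0, 0.3, -0.5]
width: 0.0476
gripper_force: 52.2
yaw 18.55 shift [0.03 0.05 5.3 ] turn 0.0 t 6.8
```

```bash
python3 -m handwheel '[[[0,0,2,0,0,0],[0,0,1.5,0,0,0],[0,0,1,0,0,0],[0,0,0.5,0,0,0],[0,0,0.3,0,0,0],[0,0,0,0,0,0],[0,0,0,0,0,0]]]'; python3 -m handwheel '[[[0,0,0.1,0,0,0],[0,0,0,0,0,0]]]'
```

```text
t: 7.55
ee_pos: [0.5718, -0.0031, 0.0238]
orientation: [0.0, 0.987, 0.161, 0.0]
wrist_force: [0.1, 0.2, -1.4]
width: 0.0474
gripper_force: 52.3
t: 7.75
ee_pos: [0.5716, -0.0031, 0.0225]
orientation: [0.0, 0.987, 0.161, 0.0]
wrist_force: [-0.0, 0.6, -2.2]
width: 0.0474
gripper_force: 52.3
```

```bash
python3 -m handwheel '[[[0,0,0.1,0,0,0],[0,0,0.1,0,0,0],[0,0,0,0,0,0]]]';python3 -m handwheel '[[[0,0,0.1,0,0,0],[0,0,0,0,0,0]]]'
```

```text
t: 8.05
ee_pos: [0.5717, -0.0031, 0.0222]
orientation: [0.0, 0.987, 0.161, 0.0]
wrist_force: [-12.4, -0.5, 21.1]
width: 0.0473
gripper_force: 54.9
t: 8.25
ee_pos: [0.5717, -0.0031, 0.0222]
orientation: [0.0, 0.987, 0.161, 0.0]
wrist_force: [-21.5, -0.2, 33.9]
width: 0.0473
gripper_force: 56.4
```

```bash
python3 -m handwheel '[[[0,0,-0.2,0,0,0],[0,0,0,0,0,0],[0,0,0,0,0,0],[0,0,0,0,0,0]]]' 0.75; python3 -m handwheel '[[[0,0,-1,0,0,0],[0,0,-4,0,0,0],[0,0,-4,0,0,0],[0,0,-4,0,0,0],[0,0,-4,0,0,0],[0,0,0,0,0,0]]]'; python3 plan.py .461 .4245 .2 -8
```

```text
t: 8.65
ee_pos: [0.5714, -0.0031, 0.0211]
orientation: [-0.0, 0.987, 0.161, -0.0]
wrist_force: [0.7, 0.3, -0.1]
width: 0.0638
gripper_force: 0.0
t: 9.25
ee_pos: [0.5732, -0.0031, 0.1983]
orientation: [0.001, 0.987, 0.161, 0.004]
wrist_force: [0.3, -0.6, 0.7]
width: 0.0638
gripper_force: 0.0
yaw 18.53 shift [  2.95 -44.11  -0.29] turn 5.31 t 9.2
```

```bash
python3 -m handwheel '[[[0.27,-4.01,0,0,0,0],[0.27,-4.01,0,0,0,0],[0.27,-4.01,0,0,0,0],[0.27,-4.01,0,0,0,0],[0.27,-4.01,0,0,0,0],[0.27,-4.01,0,0,0,0],[0.27,-4.01,0,0,0,0],[0.27,-4.01,0,0,0,0],[0.27,-4.01,0,0,0,0],[0.27,-4.01,0,0,0,0],[0.27,-4.01,0,0,0,0],[0,0,0,0,0,1.33],[0,0,0,0,0,1.33],[0,0,0,0,0,1.33],[0,0,0,0,0,1.32],[0,0,0,0,0,0],[0,0,0,0,0,0]]]' 0.85
python3 - <<'E'
from h import *
c=cam("wrist"); save(c,"w2.png"); np.savez("w2.npz",**{k:np.array(v) for k,v in c.items()})
E
python3 plan.py .461 .4245 .016 -8
```

```text
t: 10.95
ee_pos: [0.4595, 0.4246, 0.1914]
orientation: [-0.0, 0.998, -0.068, 0.0]
wrist_force: [0.5, 0.2, -0.0]
width: 0.0727
gripper_force: 0.0
yaw -7.84 shift [ 1.500e-01 -1.000e-02  1.754e+01] turn 0.03 t 11.0
```

View pics/w2.png

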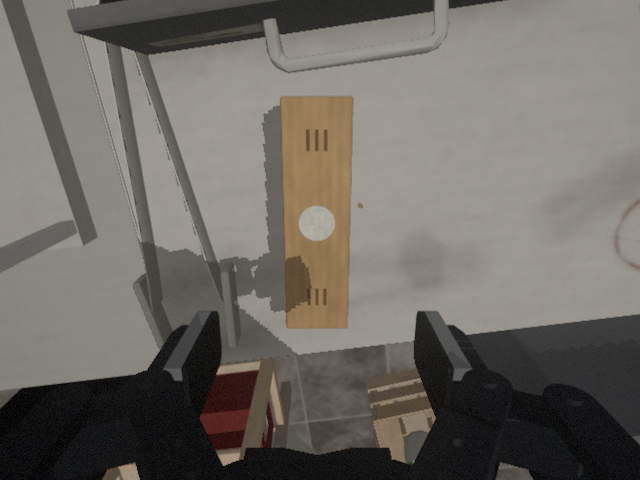

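Kraft box 1 lies at (317,210) with its seal at (317,223), aligned with the hand. The feet of the left-hand frame stand near (230,330) and (150,300), so I'll check their clearance.

Run:
```python
from h import *
d=np.load("w2.npz"); c={k:d[k] for k in d}; P=pts(c)
print("seal",ray(c,317,223,.052),"rect ctr from corners",np.mean([ray(c,u,v,.052) for u,v in((281,97),(353,97),(348,328),(287,328))],0))
for u,v in((229,300),(232,340),(215,260),(222,265)): print(u,v,P[v,u].round(3))
```

```text
seal [0.46205614 0.42416528 0.052     ] rect ctr from corners [0.46209263 0.42395997 0.052     ]
229 300 [0.399 0.507 0.026]
232 340 [0.359 0.513 0.023]
215 260 [0.428 0.518 0.005]
222 265 [0.422 0.514 0.002]
```

```bash
python3 -m handwheel '[[[0.25,0,4,0,0,0],[0,0,4,0,0,0],[0,0,4,0,0,0],[0,0,3.3,0,0,0],[0,0,1.5,0,0,0],[0,0,0.5,0,0,0],[0,0,0,0,0,0],[0,0,0,0,0,0]]]'
python3 -m handwheel '[[[0,0,0,0,0,0],[0,0,0,0,0,0],[0,0,0,0,0,0],[0,0,0,0,0,0],[0,0,0,0,0,0],[0,0,0,0,0,0]]]' 0.4 50
python3 -m handwheel '[[[0,0,-1,0,0,0],[0,0,-3,0,0,0],[0,0,-4,0,0,0],[0,0,-2,0,0,0],[0,0,0,0,0,0],[0,0,0,0,0,0]]]'; python3 plan.py .5313 .1143 .12 18.55
```

```text
t: 11.8
ee_pos: [0.4627, 0.4249, 0.0202]
orientation: [-0.001, 0.998, -0.07, 0.001]
wrist_force: [1.0, -0.1, 0.2]
width: 0.0726
gripper_force: 0.0
t: 12.4
ee_pos: [0.4625, 0.4248, 0.0198]
orientation: [-0.001, 0.998, -0.07, 0.001]
wrist_force: [0.2, -0.4, 6.7]
width: 0.0476
gripper_force: 52.7
t: 13.0
ee_pos: [0.4619, 0.4242, 0.1183]
orientation: [-0.0, 0.998, -0.07, 0.0]
wrist_force: [0.1, -0.4, -2.2]
width: 0.0476
gripper_force: 52.3
yaw -8.02 shift [11.2  29.71 -0.17] turn -5.31 t 13.0
```

```bash
python3 -m handwheel '[[[1.4,3.71,0,0,0,0],[1.4,3.71,0,0,0,0],[1.4,3.71,0,0,0,0],[1.4,3.71,0,0,0,0],[1.4,3.71,0,0,0,0],[1.4,3.71,0,0,0,0],[1.4,3.71,0,0,0,0],[1.4,3.74,0,0,0,0],[0,0,0,0,0,-1.33],[0,0,0,0,0,-1.33],[0,0,0,0,0,-1.33],[0,0,0,0,0,-1.32],[0,0,3,0,0,0],[0,0,1,0,0,0],[0,0,0,0,0,0],[0,0,0,0,0,0]]]'; python3 plan.py .5313 .1143 .024 18.55
```

```text
t: 14.6
ee_pos: [0.5313, 0.1145, 0.0783]
orientation: [-0.0, 0.987, 0.161, -0.0]
wrist_force: [0.5, -0.5, -1.5]
width: 0.0473
gripper_force: 53.1
yaw 18.51 shift [-0.    0.01  5.43] turn -0.01 t 14.6
```

```bash
python3 -m handwheel '[[[0,0,2,0,0,0],[0,0,2,0,0,0],[0,0,1,0,0,0],[0,0,0.3,0,0,0],[0,0,0.15,0,0,0],[0,0,0,0,0,0],[0,0,0,0,0,0]]]'; python3 -m handwheel '[[[0,0,0.1,0,0,0],[0,0,0,0,0,0]]]'
```

```text
t: 15.3
ee_pos: [0.5319, 0.1145, 0.0247]
orientation: [-0.0, 0.987, 0.161, 0.001]
wrist_force: [0.6, 0.9, -2.3]
width: 0.0475
gripper_force: 53.3
t: 15.5
ee_pos: [0.5317, 0.1145, 0.0237]
orientation: [0.0, 0.987, 0.161, 0.0]
wrist_force: [-3.7, -1.7, 5.8]
width: 0.047
gripper_force: 54.0
```

Contact. I'll release, rise and look at the tray.

```bash
python3 -m handwheel '[[[0,0,0,0,0,0],[0,0,0,0,0,0],[0,0,0,0,0,0],[0,0,0,0,0,0]]]' 0.75; python3 -m handwheel '[[[0,0,-1,0,0,0],[0,0,-4,0,0,0],[0,0,-4,0,0,0],[0,0,-4,0,0,0],[0,0,-4,0,0,0],[-1,3,-4,0,0,0],[-1,3,-4,0,0,0],[0,0,0,0,0,0],[0,0,0,0,0,0]]]'
python3 - <<'E'
from h import *
c=cam("wrist"); save(c,"w3.png"); np.savez("w3.npz",**{k:np.array(v) for k,v in c.items()})
hs=cv2.cvtColor(c["image"],cv2.COLOR_RGB2HSV); P=pts(c)
m=((abs(P[...,2]-.056)<.006)&(abs(P[...,0]-.55)<.17)&(abs(P[...,1]-.055)<.15)).astype(np.uint8)
k,l,st,ce=cv2.connectedComponentsWithStats(m)
for i in range(1,k):
    if st[i,4]<2000: continue
    ct=max(cv2.findContours((l==i).astype(np.uint8),0,1)[0],key=cv2.contourArea)[:,0]
    q=np.array([ray(c,u,v,.056)[:2]*1000 for u,v in ct],np.float32); r=cv2.minAreaRect(q)
    t=np.radians(18.55); d=np.array(r[0])-[551,55.5]; print(st[i].tolist(),r,"in tray",d@[np.cos(t),np.sin(t)],d@[-np.sin(t),np.cos(t)])
E
python3 plan.py .634 -.196 .25 180
```

```text
t: 15.9
ee_pos: [0.5314, 0.1145, 0.0228]
orientation: [-0.0, 0.987, 0.161, 0.0]
wrist_force: [0.7, -1.0, 0.1]
width: 0.0639
gripper_force: 0.0
t: 16.8
ee_pos: [0.5316, 0.052, 0.2726]
orientation: [0.0, 0.987, 0.16, 0.001]
wrist_force: [0.9, -0.9, -0.4]
width: 0.064
gripper_force: 0.0
[360, 77, 66, 194, 10637] ((571.7088012695312, -3.8897323608398438), (170.83056640625, 48.66774368286133), 18.23221778869629) in tray 0.7391238481031834 -62.89235610032663
[216, 78, 66, 195, 10590] ((531.4198608398438, 112.5473403930664), (171.73223876953125, 48.58158493041992), 19.085338592529297) in tray -0.4142898907911423 60.31259619134181
yaw 18.5 shift [ 1.86 26.82  2.11] turn -32.3 t 16.9
```

View pics/w3.png

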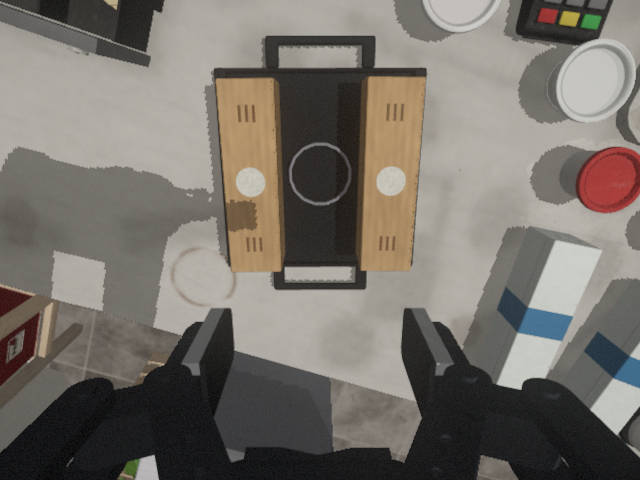

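Both kraft boxes lie flush beside the seat, at (250,175) and (392,175) with the ring at (320,173), within about 1 mm. Next is the pot at (612,180), the 61 mm red lid.

```bash
python3 plan.py .6345 -.1965 .17 18.5; python3 -m handwheel '[[[0.28,3.8,1.5,0,0,0],[0.28,3.8,1.5,0,0,0],[0.28,3.8,1.5,0,0,0],[0.28,3.8,1.5,0,0,0],[0.28,3.8,1.5,0,0,0],[0.28,3.8,1.5,0,0,0],[0.2,3.9,1,0,0,0],[0,0,0,0,0,0],[0,0,0,0,0,0]]]' 1; python3 plan.py .6345 -.1965 .024 18.5
python3 - <<'E'
from h import *
c=cam("wrist"); save(c,"w4.png")
hs=cv2.cvtColor(c["image"],cv2.COLOR_RGB2HSV)
r=(((hs[...,0]<8)|(hs[...,0]>172))&(hs[...,1]>130)).astype(np.uint8)
k,l,st,ce=cv2.connectedComponentsWithStats(r); i=1+np.argmax(st[1:,4]); P=np.argwhere(l==i)[:,::-1]
print(st[i],[cv2.minEnclosingCircle(np.array([ray(c,u,v,h)[:2]*1000 for u,v in P],np.float32)) for h in(.044,.048)])
E
```

```text
yaw 18.5 shift [ 1.89 26.88 10.11] turn -0.0 t 16.9
t: 17.75
ee_pos: [0.6338, -0.1944, 0.1693]
orientation: [-0.001, 0.987, 0.161, -0.001]
wrist_force: [0.6, -0.2, 0.3]
width: 0.0854
gripper_force: 0.0
yaw 18.5 shift [ 0.03  0.26 14.53] turn 0.0 t 17.8
[ 277  189   87   85 5808] [((634.2194213867188, -197.46624755859375), 30.42768096923828), ((635.3656005859375, -197.04661560058594), 29.974306106567383)]
```

View pics/w4.png

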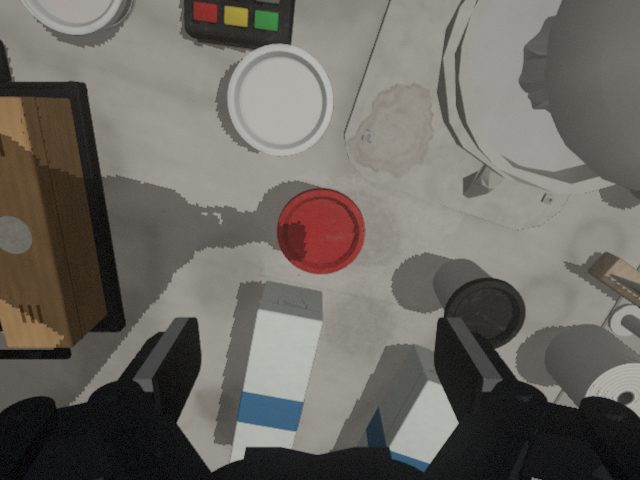

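The wrist view shows the red lid at (321,231), between the fingers and clear of the black-lidded pot at (485,305). I'll descend and grip.

```bash
python3 -m handwheel '[[[0.05,0.27,3,0,0,0],[0,0,4,0,0,0],[0,0,4,0,0,0],[0,0,2.5,0,0,0],[0,0,1,0,0,0],[0,0,0,0,0,0],[0,0,0,0,0,0]]]'
python3 -m handwheel '[[[0,0,0,0,0,0],[0,0,0,0,0,0],[0,0,0,0,0,0],[0,0,0,0,0,0],[0,0,0,0,0,0]]]' 0.5 40
python3 -m handwheel '[[[0,0,-1,0,0,0],[0,0,-3,0,0,0],[0,0,-4,0,0,0],[0,0,-4,0,0,0],[0,0,-2,0,0,0],[0,0,0,0,0,0],[0,0,0,0,0,0]]]'; python3 plan.py .551 .0547 .16 108.55
```

```text
t: 18.5
ee_pos: [0.6363, -0.1968, 0.028]
orientation: [0.0, 0.987, 0.161, 0.001]
wrist_force: [-0.2, -0.0, 0.5]
width: 0.0856
gripper_force: 0.0
t: 19.0
ee_pos: [0.6362, -0.1973, 0.0282]
orientation: [0.0, 0.987, 0.161, 0.001]
wrist_force: [-2.2, 2.9, 9.6]
width: 0.054
gripper_force: 40.8
t: 19.7
ee_pos: [0.6354, -0.1972, 0.1663]
orientation: [0.0, 0.987, 0.161, 0.0]
wrist_force: [0.2, -0.5, -2.2]
width: 0.0543
gripper_force: 42.6
yaw 18.52 shift [ -0.   -26.56   0.62] turn -18.01 t 19.7
```

```bash
python3 -m handwheel '[[[0,-3,0,0,0,0],[0,-4,0,0,0,0],[0,-4,0,0,0,0],[0,-4,0,0,0,0],[0,-4,0,0,0,0],[0,-4,0,0,0,0],[0,-3.56,0,0,0,0],[0,0,0,0,0,-1.5],[0,0,0,0,0,-1.5],[0,0,0,0,0,-1.5],[0,0,0,0,0,-1.5],[0,0,0,0,0,-1.5],[0,0,0,0,0,-1.5],[0,0,0,0,0,-1.5],[0,0,0,0,0,-1.5],[0,0,0,0,0,-1.5],[0,0,0,0,0,-1.5],[0,0,0,0,0,-1.5],[0,0,0,0,0,-1.5],[0,0,0,0,0,0]]]'; python3 plan.py .551 .0547 .03 108.55
python3 - <<'E'
from h import *
c=cam("side"); a=c["image"][150:330,220:440]
b=cam("wrist")["image"][200:480,180:480]
A=cv2.resize(a,(440,360),interpolation=cv2.INTER_CUBIC); B=cv2.resize(b,(360,336))
o=np.zeros((360,800,3),np.uint8); o[:,:440]=A; o[:336,440:]=B; cv2.imwrite("pics/p5.png",o[:,:,::-1])
E
```

```text
t: 21.7
ee_pos: [0.5505, 0.0546, 0.1646]
orientation: [-0.001, 0.583, 0.812, -0.001]
wrist_force: [0.4, -0.2, -1.0]
width: 0.0538
gripper_force: 42.7
yaw 108.65 shift [-1.000e-02  8.000e-02  1.346e+01] turn 0.02 t 21.7
```

View pics/p5.png

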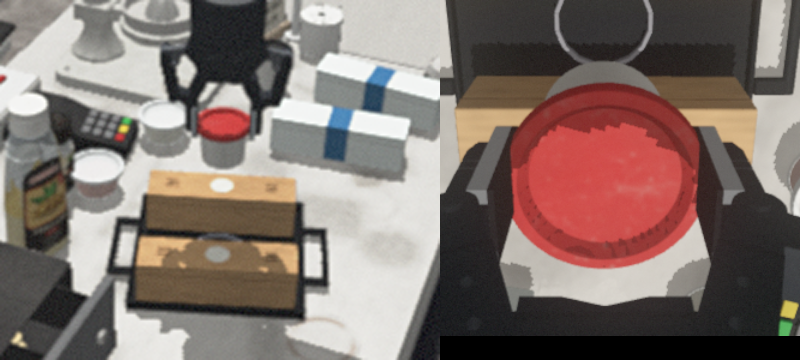

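Run:
```python
from h import *
c=cam("wrist"); P=pts(c); hs=cv2.cvtColor(c["image"],cv2.COLOR_RGB2HSV)
r=(((hs[...,0]<8)|(hs[...,0]>172))&(hs[...,1]>130)).astype(np.uint8)
k,l,st,ce=cv2.connectedComponentsWithStats(r); i=1+np.argmax(st[1:,4]); 
full=l==i; M=cv2.erode(full.astype(np.uint8),np.ones((45,45)))>0; q=P[M]; q=q[q[:,2]>0]; h=np.median(q[:,2]); q=q[abs(q[:,2]-h)<.01]
A=np.linalg.lstsq(np.c_[q[:,:2]-q[:,:2].mean(0),np.ones(len(q))],q[:,2],rcond=None)[0]; print("tilt deg",np.degrees(np.arctan(A[:2])),"z",A[2],len(q))
w=np.array([ray(c,u,v,h+.002)[:2]*1000 for v,u in np.argwhere(full)],np.float32); print(cv2.minEnclosingCircle(w))
q2=P[full]; print(np.percentile(q2[:,2],[5,50,95,99]), tool()[:3,3])
```

```text
tilt deg [-1.21569852 -0.53082353] z 0.18090225152024608 4868
((552.8912963867188, 51.919681549072266), 31.51444435119629)
[0.18002007 0.18147083 0.18589981 0.18669692] [0.55082248 0.05460664 0.16544007]
```

The pot hangs upright in the hand (lid plane within about 1°, red lid centred) above the ring between the brown boxes. Its foot is about 27 mm below the TCP, so I'll lower it.

```bash
python3 -m handwheel '[[[0.15,0,3,0,0,0],[0,0,3,0,0,0],[0,0,3,0,0,0],[0,0,2,0,0,0],[0,0,1,0,0,0],[0,0,0.6,0,0,0],[0,0,0.3,0,0,0],[0,0,0,0,0,0],[0,0,0,0,0,0]]]'; python3 -m handwheel '[[[0,0,0.2,0,0,0],[0,0,0,0,0,0]]]';python3 -m handwheel '[[[0,0,0.15,0,0,0],[0,0,0,0,0,0]]]'
```

```text
t: 22.75
ee_pos: [0.5511, 0.0561, 0.0381]
orientation: [0.0, 0.584, 0.812, 0.0]
wrist_force: [-0.1, -0.5, -1.0]
width: 0.0541
gripper_force: 42.7
t: 22.95
ee_pos: [0.5507, 0.0561, 0.0354]
orientation: [0.0, 0.584, 0.812, 0.0]
wrist_force: [-0.9, 0.7, -1.1]
width: 0.054
gripper_force: 42.7
t: 23.15
ee_pos: [0.5506, 0.0561, 0.0336]
orientation: [-0.0, 0.584, 0.812, -0.0]
wrist_force: [1.0, -0.2, -0.6]
width: 0.0543
gripper_force: 42.7
```

```bash
python3 -m handwheel '[[[0,0,0.1,0,0,0],[0,0,0,0,0,0]]]';python3 -m handwheel '[[[0,0,0.1,0,0,0],[0,0,0,0,0,0]]]';python3 -m handwheel '[[[0,0,0.1,0,0,0],[0,0,0,0,0,0]]]'
```

```text
t: 23.35
ee_pos: [0.5506, 0.0561, 0.0326]
orientation: [-0.0, 0.584, 0.812, -0.0]
wrist_force: [0.1, 0.3, -1.8]
width: 0.054
gripper_force: 42.7
t: 23.55
ee_pos: [0.5508, 0.056, 0.0322]
orientation: [0.0, 0.584, 0.812, -0.0]
wrist_force: [-2.2, -0.9, 5.5]
width: 0.0537
gripper_force: 43.2
t: 23.75
ee_pos: [0.5509, 0.056, 0.0321]
orientation: [0.0, 0.584, 0.812, -0.0]
wrist_force: [-8.5, -1.9, 15.6]
width: 0.054
gripper_force: 44.1
```

```bash
python3 -m handwheel '[[[0,0,-0.15,0,0,0],[0,0,0,0,0,0],[0,0,0,0,0,0],[0,0,0,0,0,0],[0,0,0,0,0,0]]]' 1; python3 -m handwheel '[[[0,0,-1,0,0,0],[0,0,-3,0,0,0],[0,0,-4,0,0,0],[0,0,-4,0,0,0],[0,0,-4,0,0,0],[0,0,-4,0,0,0],[0,0,-1,0,0,0],[0,0,0,0,0,0]]]'; python3 plan.py .485 -.203 .24 186.2
python3 - <<'E'
from h import *
c=cam("wrist"); save(c,"w6.png")
E
```

```text
t: 24.25
ee_pos: [0.5506, 0.0561, 0.0321]
orientation: [-0.0, 0.584, 0.812, -0.0]
wrist_force: [0.4, -0.5, -0.1]
width: 0.085
gripper_force: 0.0
t: 25.05
ee_pos: [0.5511, 0.0561, 0.2446]
orientation: [0.001, 0.584, 0.812, 0.001]
wrist_force: [1.4, -0.4, 0.6]
width: 0.0852
gripper_force: 0.0
yaw 108.53 shift [-22.47 -14.5    0.43] turn -15.53 t 25.1
```

View pics/w6.png

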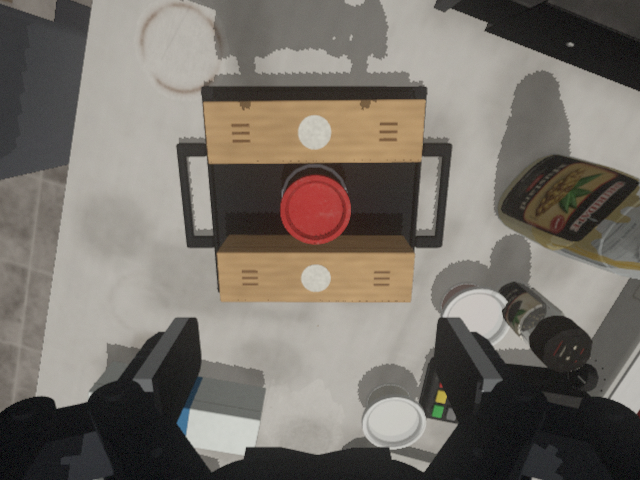

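The pot stands upright in the ring, lid centred at (316,208) between the brown boxes. Next is white box 1.

```bash
python3 -m handwheel '[[[-3.21,-2.07,0,0,0,0],[-3.21,-2.07,0,0,0,0],[-3.21,-2.07,0,0,0,0],[-3.21,-2.07,0,0,0,0],[-3.21,-2.07,0,0,0,0],[-3.21,-2.07,0,0,0,0],[-3.21,-2.07,0,0,0,0],[0,0,0,0,0,-1.553],[0,0,0,0,0,-1.553],[0,0,0,0,0,-1.553],[0,0,0,0,0,-1.553],[0,0,0,0,0,-1.553],[0,0,0,0,0,-1.553],[0,0,0,0,0,-1.553],[0,0,0,0,0,-1.553],[0,0,0,0,0,-1.553],[0,0,0,0,0,-1.553],[0,0,0,0,0,0],[0,0,0,0,0,0]]]' 0.85
cat > wb.py <<'E'
from h import *
c=cam("wrist"); P=pts(c)
s=tool()[:3,3]
m=((abs(P[...,2]-.052)<.006)&(np.hypot(P[...,0]-s[0],P[...,1]-s[1])<.11)).astype(np.uint8)
k,l,st,ce=cv2.connectedComponentsWithStats(m); i=1+np.argmax(st[1:,4])
ct=max(cv2.findContours((l==i).astype(np.uint8),0,1)[0],key=cv2.contourArea)[:,0]
q=np.array([ray(c,u,v,.052)[:2]*1000 for u,v in ct],np.float32); print(st[i],cv2.minAreaRect(q))
cv2.imwrite("pics/wb.png",c["image"][:,:,::-1])
E
python3 wb.py; python3 plan.py .485 -.203 .019 186.2
```

```text
t: 27.0
ee_pos: [0.4844, -0.2028, 0.241]
orientation: [-0.001, -0.052, 0.999, 0.0]
wrist_force: [0.8, -0.0, -0.3]
width: 0.0727
gripper_force: 0.0
[  283   100    62   202 11628] ((485.8880615234375, -204.98011779785156), (171.2164764404297, 48.757568359375), 6.198095321655273)
yaw -174.05 shift [-0.08 -0.03 22.23] turn -0.05 t 27.1
```

```bash
python3 -m handwheel '[[[-0.13,-0.15,4,0,0,0],[0,0,4,0,0,0],[0,0,4,0,0,0],[0,0,4,0,0,0],[0,0,3.5,0,0,0],[0,0,2,0,0,0],[0,0,0.7,0,0,0],[0,0,0,0,0,0],[0,0,0,0,0,0]]]'
python3 -m handwheel '[[[0,0,0,0,0,0],[0,0,0,0,0,0],[0,0,0,0,0,0],[0,0,0,0,0,0],[0,0,0,0,0,0],[0,0,0,0,0,0]]]' 0.4 40
python3 -m handwheel '[[[0,0,-1,0,0,0],[0,0,-3,0,0,0],[0,0,-4,0,0,0],[0,0,-4,0,0,0],[0,0,-4,0,0,0],[0,0,-1,0,0,0],[0,0,0,0,0,0],[0,0,0,0,0,0]]]'; python3 plan.py .4922 .035 .19 108.55
```

```text
t: 27.95
ee_pos: [0.4867, -0.2046, 0.0215]
orientation: [0.001, -0.053, 0.999, -0.0]
wrist_force: [0.4, -0.1, 1.2]
width: 0.0725
gripper_force: 0.0
t: 28.55
ee_pos: [0.4868, -0.2047, 0.0216]
orientation: [0.001, -0.054, 0.999, -0.0]
wrist_force: [-0.7, -0.7, 6.6]
width: 0.0475
gripper_force: 42.0
t: 29.35
ee_pos: [0.4857, -0.2042, 0.1892]
orientation: [-0.001, -0.054, 0.999, 0.0]
wrist_force: [0.0, -0.5, -1.4]
width: 0.0477
gripper_force: 41.5
yaw -173.83 shift [-3.22 23.71 -0.07] turn 15.52 t 29.4
```

```bash
python3 -m handwheel '[[[-0.54,3,0,0,0,0],[-0.54,4.2,0,0,0,0],[-0.54,4.2,0,0,0,0],[-0.54,4.2,0,0,0,0],[-0.54,4.2,0,0,0,0],[-0.52,3.9,0,0,0,0],[0,0,0,0,0,1.55],[0,0,0,0,0,1.55],[0,0,0,0,0,1.55],[0,0,0,0,0,1.55],[0,0,0,0,0,1.55],[0,0,0,0,0,1.55],[0,0,0,0,0,1.55],[0,0,0,0,0,1.55],[0,0,0,0,0,1.55],[0,0,0,0,0,1.55],[0,0,3,0,0,0],[0,0,2,0,0,0],[0,0,0,0,0,0],[0,0,0,0,0,0]]]'; python3 plan.py .4925 .0347 .078 108.55
```

```text
t: 31.35
ee_pos: [0.4922, 0.0347, 0.1396]
orientation: [-0.001, 0.583, 0.812, -0.001]
wrist_force: [0.9, -0.8, -0.4]
width: 0.0473
gripper_force: 41.8
yaw 108.68 shift [-0.01  0.04  6.16] turn 0.03 t 31.4
```

```bash
python3 -m handwheel '[[[0,0.04,2,0,0,0.03],[0,0,2,0,0,0],[0,0,1,0,0,0],[0,0,0.6,0,0,0],[0,0,0.3,0,0,0],[0,0,0,0,0,0],[0,0,0,0,0,0]]]'; python3 -m handwheel '[[[0,0,0.1,0,0,0],[0,0,0,0,0,0]]]';python3 -m handwheel '[[[0,0,0.1,0,0,0],[0,0,0,0,0,0]]]'
```

```text
t: 32.05
ee_pos: [0.4933, 0.0349, 0.082]
orientation: [0.0, 0.584, 0.812, 0.0]
wrist_force: [0.4, -0.5, -0.8]
width: 0.0474
gripper_force: 41.8
t: 32.25
ee_pos: [0.4931, 0.0348, 0.0805]
orientation: [0.0, 0.584, 0.812, 0.0]
wrist_force: [0.3, -0.1, -0.8]
width: 0.0477
gripper_force: 41.8
t: 32.45
ee_pos: [0.493, 0.0349, 0.0792]
orientation: [-0.0, 0.584, 0.812, -0.0]
wrist_force: [0.3, 1.2, 0.1]
width: 0.0473
gripper_force: 41.8
```

```bash
python3 -m handwheel '[[[0,0,0.1,0,0,0],[0,0,0,0,0,0]]]';python3 -m handwheel '[[[0,0,0.08,0,0,0],[0,0,0,0,0,0]]]'
```

```text
t: 32.65
ee_pos: [0.4929, 0.0349, 0.0781]
orientation: [-0.0, 0.584, 0.812, -0.0]
wrist_force: [0.6, 0.4, -0.7]
width: 0.0471
gripper_force: 41.8
t: 32.85
ee_pos: [0.493, 0.0349, 0.0776]
orientation: [0.0, 0.584, 0.812, 0.0]
wrist_force: [-0.3, 0.2, 1.4]
width: 0.0472
gripper_force: 41.9
```

```bash
python3 -m handwheel '[[[0,0,0.05,0,0,0],[0,0,0,0,0,0],[0,0,0,0,0,0],[0,0,0,0,0,0],[0,0,0,0,0,0]]]' 0.75; python3 -m handwheel '[[[0,0,-1,0,0,0],[0,0,-3,0,0,0],[0,0,-4,0,0,0],[0,0,-4,0,0,0],[0,0,-4,0,0,0],[0,0,0,0,0,0],[0,0,0,0,0,0]]]'; python3 plan.py .4645 -.327 .24 176.35
python3 - <<'E'
from h import *
c=cam("wrist"); save(c,"w7.png"); np.savez("w7.npz",**{k:np.array(v) for k,v in c.items()})
c=cam("top"); np.savez("t7.npz",**{k:np.array(v) for k,v in c.items()}); P=pts(c)
for z in(.056,.108):
    m=((abs(P[...,2]-z)<.006)&(abs(P[...,0]-.55)<.13)&(abs(P[...,1]-.055)<.13)).astype(np.uint8); k,l,st,ce=cv2.connectedComponentsWithStats(m)
    for i in range(1,k):
        if st[i,4]>100: q=P[l==i]; print(z,st[i],cv2.minAreaRect((q[:,:2]*1000).astype(np.float32)))
E
```

```text
t: 33.35
ee_pos: [0.493, 0.0348, 0.0769]
orientation: [-0.0, 0.584, 0.812, -0.0]
wrist_force: [0.8, 0.7, 0.5]
width: 0.0641
gripper_force: 0.0
t: 34.05
ee_pos: [0.4932, 0.0349, 0.2383]
orientation: [0.001, 0.584, 0.812, 0.001]
wrist_force: [0.4, 0.1, -1.1]
width: 0.0644
gripper_force: 0.0
yaw 108.53 shift [-33.4  -14.22  -0.18] turn -13.56 t 34.0
0.056 [299 218  29  40 652] ((605.3433837890625, 8.829586029052734), (99.97847747802734, 47.39219284057617), 18.565828323364258)
0.056 [250 234  24  19 303] ((590.1937255859375, 135.17501831054688), (45.73375701904297, 48.600921630859375), 17.346481323242188)
```

View pics/w7.png

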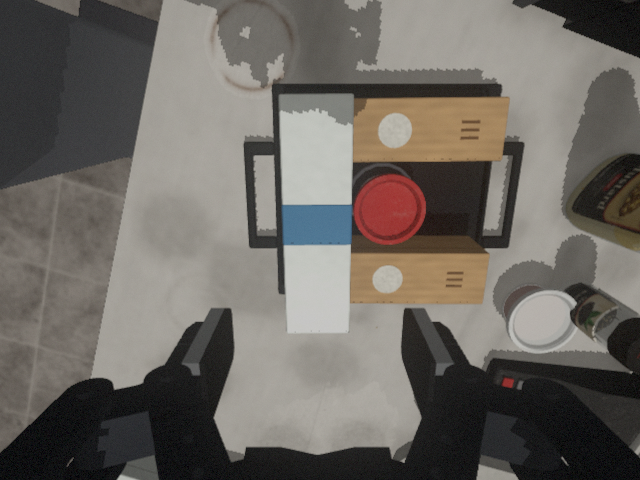

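White box 1 lies across both brown boxes at (318,210), at the near grip end, and the pot's lid at (390,208) is untouched. On to white box 2.

```bash
python3 -m handwheel '[[[-3.71,-1.58,0,0,0,0],[-3.71,-1.58,0,0,0,0],[-3.71,-1.58,0,0,0,0],[-3.71,-1.58,0,0,0,0],[-3.71,-1.58,0,0,0,0],[-3.71,-1.58,0,0,0,0],[-3.71,-1.58,0,0,0,0],[-3.71,-1.58,0,0,0,0],[-3.71,-1.58,0,0,0,0],[0,0,0,0,0,-1.507],[0,0,0,0,0,-1.507],[0,0,0,0,0,-1.507],[0,0,0,0,0,-1.507],[0,0,0,0,0,-1.507],[0,0,0,0,0,-1.507],[0,0,0,0,0,-1.507],[0,0,0,0,0,-1.507],[0,0,0,0,0,-1.507],[0,0,0,0,0,0],[0,0,0,0,0,0]]]' 0.85;
python3 wb.py; python3 plan.py .4645 -.327 .019 176.35
python3 - <<'E'
from h import *
d=np.load("w7.npz"); c={k:d[k] for k in d}; P=pts(c); t=np.radians(18.55)
for z in(.056,.108):
    m=((abs(P[...,2]-z)<.006)&(abs(P[...,0]-.55)<.16)&(abs(P[...,1]-.055)<.16)).astype(np.uint8); k,l,st,ce=cv2.connectedComponentsWithStats(m)
    for i in range(1,k):
        if st[i,4]<800: continue
        ct=max(cv2.findContours((l==i).astype(np.uint8),0,1)[0],key=cv2.contourArea)[:,0]
        q=np.array([ray(c,u,v,z)[:2]*1000 for u,v in ct],np.float32); r=cv2.minAreaRect(q); d=np.array(r[0])-[551.5,54.3]
        print(z,r,"in tray",d@[np.cos(t),np.sin(t)],d@[-np.sin(t),np.cos(t)])
E
```

```text
t: 36.15
ee_pos: [0.4641, -0.3268, 0.2361]
orientation: [-0.001, 0.034, 0.999, 0.0]
wrist_force: [0.2, -0.3, 0.4]
width: 0.0726
gripper_force: 0.0
[  284    99    63   205 11982] ((464.9056091308594, -328.3620300292969), (48.75627136230469, 171.30731201171875), 86.15656280517578)
yaw 176.13 shift [-0.06 -0.03 21.73] turn -0.04 t 36.2
0.056 ((557.2152709960938, 122.0220718383789), (117.71981811523438, 47.92304229736328), 19.07518196105957) in tray 26.962907256599735 62.385454786459206
0.056 ((551.557861328125, 53.369850158691406), (58.43971633911133, 59.12641143798828), 20.169719696044922) in tray -0.24105530258130528 -0.9002327486135023
0.056 ((597.2156372070312, 5.496677398681641), (118.21541595458984, 50.356773376464844), 17.947622299194336) in tray 27.814641284394597 -60.8114258375324
0.108 ((494.1758728027344, 36.522857666015625), (48.71403503417969, 171.68911743164062), 18.62192726135254) in tray -60.00141174906569 1.3830895163040786
```

```bash
python3 -m handwheel '[[[-0.1,-0.12,4,0,0,0],[0,0,4,0,0,0],[0,0,4,0,0,0],[0,0,4,0,0,0],[0,0,3.2,0,0,0],[0,0,2,0,0,0],[0,0,0.5,0,0,0],[0,0,0,0,0,0],[0,0,0,0,0,0]]]'
python3 -m handwheel '[[[0,0,0,0,0,0],[0,0,0,0,0,0],[0,0,0,0,0,0],[0,0,0,0,0,0],[0,0,0,0,0,0],[0,0,0,0,0,0]]]' 0.4 40
python3 -m handwheel '[[[0,0,-1,0,0,0],[0,0,-3,0,0,0],[0,0,-4,0,0,0],[0,0,-4,0,0,0],[0,0,-4,0,0,0],[0,0,-3,0,0,0],[0,0,0,0,0,0],[0,0,0,0,0,0]]]'; python3 plan.py .6102 .0738 .21 108.55
```

```text
t: 37.1
ee_pos: [0.4657, -0.3286, 0.0213]
orientation: [0.001, 0.032, 0.999, -0.0]
wrist_force: [0.1, -0.2, 0.2]
width: 0.0726
gripper_force: 0.0
t: 37.7
ee_pos: [0.4657, -0.3286, 0.0213]
orientation: [0.001, 0.032, 0.999, -0.001]
wrist_force: [0.1, 0.2, 7.4]
width: 0.0474
gripper_force: 42.1
t: 38.5
ee_pos: [0.4652, -0.3282, 0.211]
orientation: [0.001, 0.032, 0.999, -0.0]
wrist_force: [0.6, 0.1, -1.6]
width: 0.0476
gripper_force: 41.5
yaw 176.33 shift [-11.9   41.05   0.08] turn 13.56 t 38.5
```

```bash
python3 -m handwheel '[[[-0.95,3,0,0,0,0],[-0.95,4,0,0,0,0],[-0.95,4,0,0,0,0],[-0.95,4,0,0,0,0],[-0.95,4,0,0,0,0],[-0.95,4,0,0,0,0],[-0.95,4,0,0,0,0],[0,0,0,0,0,1.507],[0,0,0,0,0,1.507],[0,0,0,0,0,1.507],[0,0,0,0,0,1.507],[0,0,0,0,0,1.507],[0,0,0,0,0,1.507],[0,0,0,0,0,1.507],[0,0,0,0,0,1.507],[0,0,0,0,0,1.507],[0,0,0,0,0,0],[0,0,0,0,0,0]]]'; python3 plan.py .6102 .0738 .21 108.55
python3 - <<'E'
from h import *
d=np.load("top0.npz"); c={k:d[k] for k in d}; P=pts(c)
Q=P[155:200,245:285].reshape(-1,3); Q=Q[(Q[:,2]>.07)]; print(Q.min(0),Q.max(0))
Q=P[150:185,298:322].reshape(-1,3); Q=Q[(Q[:,2]>.03)]; print(Q.min(0),Q.max(0))
E
```

```text
t: 40.3
ee_pos: [0.5485, -0.0629, 0.2091]
orientation: [-0.001, 0.582, 0.813, -0.0]
wrist_force: [-0.5, -0.0, -0.6]
width: 0.0473
gripper_force: 41.6
yaw 108.75 shift [10.96 10.24 -0.09] turn 0.04 t 40.3
[0.49210081 0.00717485 0.07024794] [0.76528567 0.15964606 1.24049954]
[ 0.49210081 -0.00856064  0.03000032] [0.7950028  0.04169414 1.24049954]
```

Run:
```python
from h import *
for f in("w7","top0","side0"):
    d=np.load(f+".npz"); c={k:d[k] for k in d}; Q=pts(c).reshape(-1,3)
    Q=Q[(c["range_z"].ravel()>0)&(Q[:,2]>.065)&(Q[:,2]<.3)&(Q[:,0]>.62)&(Q[:,0]<.8)&(Q[:,1]>-.02)&(Q[:,1]<.2)]; print(f,len(Q),np.percentile(Q,[1,50,99],axis=0).round(3).tolist() if len(Q) else 0)
```

```text
w7 3825 [[0.718, 0.002, 0.065], [0.758, 0.033, 0.082], [0.775, 0.132, 0.107]]
top0 1054 [[0.718, 0.004, 0.067], [0.741, 0.11, 0.13], [0.791, 0.154, 0.201]]
side0 1792 [[0.716, 0.01, 0.066], [0.736, 0.142, 0.123], [0.776, 0.164, 0.2]]
```

```bash
python3 -m handwheel '[[[2.74,2.56,0,0,0,0.04],[2.74,2.56,0,0,0,0],[2.74,2.56,0,0,0,0],[2.74,2.56,0,0,0,0],[0,0,3,0,0,0],[0,0,4,0,0,0],[0,0,0,0,0,0],[0,0,0,0,0,0]]]'; python3 plan.py .6102 .0738 .078 108.55
```

```text
t: 41.1
ee_pos: [0.6112, 0.0732, 0.1403]
orientation: [-0.0, 0.585, 0.811, -0.0]
wrist_force: [-0.0, 0.2, 0.7]
width: 0.0473
gripper_force: 41.6
yaw 108.43 shift [ 0.08 -0.07  6.23] turn -0.02 t 41.1
```

```bash
python3 -m handwheel '[[[0.05,-0.05,2,0,0,-0.02],[0,0,2,0,0,0],[0,0,1.2,0,0,0],[0,0,0.6,0,0,0],[0,0,0.2,0,0,0],[0,0,0,0,0,0],[0,0,0,0,0,0]]]'; python3 -m handwheel '[[[0,0,0.1,0,0,0],[0,0,0,0,0,0]]]';python3 -m handwheel '[[[0,0,0.1,0,0,0],[0,0,0,0,0,0]]]';python3 plan.py .6102 .0738 .0773 108.55
```

```text
t: 41.8
ee_pos: [0.6112, 0.0736, 0.081]
orientation: [0.0, 0.585, 0.811, 0.0]
wrist_force: [-0.7, 0.8, 0.3]
width: 0.0474
gripper_force: 41.7
t: 42.0
ee_pos: [0.6108, 0.0737, 0.0792]
orientation: [0.0, 0.585, 0.811, 0.0]
wrist_force: [-0.2, 0.1, -1.4]
width: 0.0471
gripper_force: 41.7
t: 42.2
ee_pos: [0.6107, 0.0736, 0.0778]
orientation: [-0.0, 0.585, 0.811, -0.0]
wrist_force: [0.6, 0.1, 0.1]
width: 0.0473
gripper_force: 41.7
yaw 108.43 shift [ 0.03 -0.04  0.05] turn -0.02 t 42.2
```

```bash
python3 -m handwheel '[[[0,0,0.07,0,0,-0.02],[0,0,0,0,0,0]]]'; python3 -m handwheel '[[[0,0,0.07,0,0,0],[0,0,0,0,0,0]]]'
```

```text
t: 42.4
ee_pos: [0.6108, 0.0736, 0.0773]
orientation: [0.0, 0.584, 0.812, 0.0]
wrist_force: [1.1, 0.2, -0.0]
width: 0.0476
gripper_force: 41.9
t: 42.6
ee_pos: [0.6109, 0.0737, 0.0773]
orientation: [0.0, 0.584, 0.812, 0.0]
wrist_force: [-3.5, 0.4, 7.7]
width: 0.0476
gripper_force: 42.6
```

```bash
python3 -m handwheel '[[[0,0,-0.1,0,0,0],[0,0,0,0,0,0],[0,0,0,0,0,0],[0,0,0,0,0,0],[0,0,0,0,0,0]]]' 0.75; python3 -m handwheel '[[[0,0,-1,0,0,0],[0,0,-3,0,0,0],[0,0,-4,0,0,0],[0,0,-4,0,0,0],[0,0,-4,0,0,0],[0,-3,-3,0,0,0],[0,-3,-3,0,0,0],[0,0,0,0,0,0],[0,0,0,0,0,0],[0,0,0,0,0,0]]]'
cat > chk.py <<'E'
from h import *
c=cam("wrist"); save(c,"w8.png"); P=pts(c); t=np.radians(18.55)
for z in(.056,.108):
    m=((abs(P[...,2]-z)<.006)&(abs(P[...,0]-.55)<.16)&(abs(P[...,1]-.055)<.16)).astype(np.uint8); k,l,st,ce=cv2.connectedComponentsWithStats(m)
    for i in range(1,k):
        if st[i,4]<400: continue
        ct=max(cv2.findContours((l==i).astype(np.uint8),0,1)[0],key=cv2.contourArea)[:,0]
        q=np.array([ray(c,u,v,z)[:2]*1000 for u,v in ct],np.float32); r=cv2.minAreaRect(q); d=np.array(r[0])-[551.5,54.3]
        print(z,np.median(P[l==i][:,2]).round(4),r,"in tray",d@[np.cos(t),np.sin(t)],d@[-np.sin(t),np.cos(t)])
E
python3 chk.py
```

```text
t: 43.1
ee_pos: [0.6107, 0.0736, 0.0774]
orientation: [-0.0, 0.584, 0.812, -0.0]
wrist_force: [1.1, 0.6, -0.7]
width: 0.0644
gripper_force: 0.0
t: 44.1
ee_pos: [0.554, 0.0547, 0.2968]
orientation: [-0.0, 0.584, 0.812, -0.0]
wrist_force: [0.7, 0.0, -0.0]
width: 0.0641
gripper_force: 0.0
0.056 0.0569 ((535.0569458007812, 109.1315689086914), (77.92121887207031, 57.318077087402344), 18.547712326049805) in tray 1.8549041485543132 57.213934587534666
0.056 0.0519 ((552.8744506835938, 53.17346954345703), (58.53824234008789, 58.24818801879883), 18.56260871887207) in tray 0.9446575094124434 -1.505260024401402
0.056 0.057 ((572.9644775390625, -3.1254119873046875), (76.8507308959961, 49.0323371887207), 18.579181671142578) in tray 2.0804533834971117 -61.27049413588641
0.108 0.1089 ((494.4937438964844, 36.78849792480469), (49.4229736328125, 171.0975341796875), 18.60694694519043) in tray -59.615546510574916 1.5338038057918375
0.108 0.1089 ((611.690673828125, 75.24201965332031), (49.3336067199707, 171.27854919433594), 18.55359649658203) in tray 63.72588002499208 0.7054205016168673
```

View pics/w8.png

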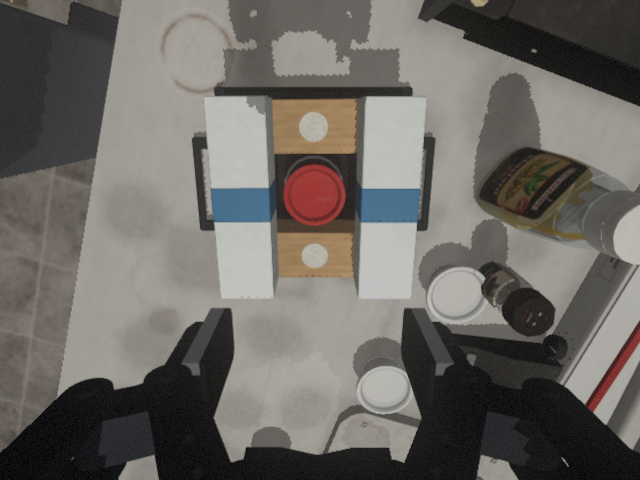

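The finished block shows both white boxes, at (245,195) and (390,195), parallel and 123 mm apart across the brown boxes. The pot is in the open middle at (314,193).

```bash
python3 -c "
from cell import env
print(env.job_done())"
```

```text
the job is handed in; nothing more can be done
None
```

The order is made up on the tray and handed in after about 44 s of the 122 s: both kraft boxes beside the seat, the red-lidded mustard pot (61 mm lid) in it, and the two white boxes tied across the top, all within about 2 mm of flush by the wrist camera; the black-lidded pot was not moved.

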